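# Open the T-handle spares box

## Task

Open the blue spares box: press the red release button gently so that the sunken T-handle pops out, turn the T-handle about a quarter turn to unlatch it (the latch turns one way only, left or right, and you cannot see which, so try it and go the other way if it stops early), then raise the lid until it stands more than 60 degrees open and leave it standing there. Do not shift the tools lying around.

Things in the scene. Friction and masses are not known exactly. Their poses are not given: they have to be found in the camera images.
- spares_box: blue sheet-metal box, 180 (x) x 280 (y) x 85 mm high, fixed to the table; origin at the centre of its underside, x axis pointing to the hinge side (away from the robot), y along the box to the left, z up. The front side (-x) is free to get at.
- lid_hinge (a point): middle of the lid's hinge axis (92 mm behind the box's origin, 89 mm up); the lid turns about the box's y axis..
- lip_mid (a point): middle of the lid's front edge, half way up its thickness. The lid is a flat plate 6 mm thick and 284 mm wide that reaches 217 mm from the hinge axis to this edge, so it overhangs the box's front wall by 35 mm; the lip can be pushed up from below in front of the wall. Lid closed, the lip's underside is 86 mm above the table.
- lid (a joint): lid angle in rad: 0 shut, grows as the front edge rises, 1.75 at its stop. Stiff hinge: raising takes 5 to 7 N straight up at the lip and the lid stays wherever it is left.
- button_top (a point): centre of the top face of the round red push button, 24 mm across, standing 10 mm out of its housing, 24 mm above the lid's top when not pressed, on the lid 86 mm to the +y side of the T-handle's axis. Pressed straight down it travels 8 mm against a spring, 2.5 N at first and 6.5 N at the bottom (a hard stop); the handle is released after about 5 mm. The button springs back.
- handle_mid (a point): middle of the T-handle's crossbar, on its upright turning axis, which stands 115 mm in front of the hinge. The crossbar is a round aluminium bar 14 mm thick and 110 mm long, along the box's y axis at the start. Sunk, it lies between two dark rails (16 mm high above the lid, 42 mm over both outer faces) with its middle 8 mm above the lid's top and cannot be turned or gripped; popped out, its middle is 30 mm above the lid's top and its underside 7 mm above the rails.
- handle_pop (a joint): how far the T-handle has come out, in m: 0 sunk and caught, 0.022 fully out. A spring throws it out when the button is pressed and holds it out with about 3 N.
- latch_turn (a joint): turn of the T-handle in rad, 0 at the start, positive anticlockwise seen from above. It turns freely (about 0.12 N m of friction) to a stop at 1.6 in one direction and hits a hard stop at about 0.3 in the other; which is which changes from start to start and is hidden inside the box. The lid is unlatched beyond about 1.25 rad in the free direction; the handle stays where it is left.
- release_button: the red button itself (origin 14 mm under its top face).
- pliers: bystander: yellow-handled combination pliers, 51 x 179 x 12 mm, loose on the table; origin at the centre of the underside.
- magnet: bystander: red welding magnet, 70 x 70 x 16 mm, loose; origin at the centre of the underside.
- tin: bystander: dark grey tin, 74 mm across and 69 mm high, loose; origin at the centre of the underside.
- grinding_disc: bystander: brown flap disc, 99 mm across and 11 mm thick, loose; origin at the centre of the underside.
- punch: bystander: black centre punch, 12 x 113 x 12 mm, loose; origin at the centre of the underside.

How it is judged:
By the outcome, as a careful person would: the job done as asked, in the order asked, and still so for the second after the job is handed in, with the robot touching nothing.
It also fails if it takes over 67 s, if anything falls off the work surface, if the arm or the gripper's body presses on something with over 40 N, if the wrist force passes 120 N, or if a joint passes its speed limit or range.

## Robot

A 7-joint arm with a two-finger parallel gripper is mounted at the origin on a cart in front of the work surface, level with it; the furniture and walls round the work are solid. World frame = base frame: x ahead of the robot, y to its left, z up, the work surface at z = 0. Lengths are in m, angles in rad, forces in N, time in s.
With the tool pointing down it reaches from about 0.425 to 0.925 m from the base axis. Payload 6.8 kg.
Tool frame: the origin (TCP) lies on the mounting face of the last link; the fingertips stand 173 mm ahead of it and the grasp point (between the pads) lies 155 mm ahead of it; z points along the fingers, y is the line along which they close (so a half turn about z gives the same grasp; the last joint's range is limited). The gripper opens to 85 mm and grips with 20 to 120 N. Pads are 22 mm wide; open, the fingers measure 114 mm over their backs; the gripper's body (76 mm by 85 mm) begins 54 mm behind the grasp point. The pads swing forward as they close: fully open they stand 13 mm farther back than shut.
Start: joints at [1.084, 0.477, 0.022, 1.555, -0.011, 1.109, -0.083], TCP at [0.25, -0.627, 0.405] pointing down, gripper open.
Joint ranges: [-2.96, 2.96], [-0.34, 2.1], [-1.41, 1.46], [0.24, 2.44], [-1.37, 4.51], [0.17, 1.92], [-2.96, 2.96]. Speed limits (rad/s): [2.39, 2.39, 3.14, 3.14, 3.14, 3.14, 3.14].

## Interface

Orientations are given as a unit quaternion [w, x, y, z].
In Python, from station import bot gives the robot as it stands. The module is installed in compiled form; this text tells all that it offers.
- The arm moves only by the shell command python3 -m pendant 'ROWS' [FORCE]. ROWS is JSON, a list of rows, each a list of 5 numbers: the finger opening in m, from 0 to 0.0854, then the shift along the tool's x, y, z in m, then the turn about the tool's z in degrees. In form: [[jaw, x, y, z, yaw], ...]. A call has 1 to 12 rows; each row shifts and turns the commanded pose from where the row before left it, along the tool's axes as they then stand; what a row does not reach is not made up. A row lasts 1/12 s, in which the tool goes at most 41.7 mm and 7.16 degrees, less where a joint would pass 70% of its speed; a pose out of reach is approached as far as the arm can. A call with a gripper value outside its range is refused whole. The fingers move at their own pace and stop on an object; FORCE is the grip in N (left out, the last holds). Time passes only in rows, so rows that do not move let the fingers close. It gives the time, the measured TCP pose, the force, the opening and the grip force at its end, in the units of the state.
- bot.get_obs(): the state, without advancing time (a new reading comes with each control period).
- bot.read_camera(name): name is "side" or "top"; returns (picture, depth): 400x640x3 uint8, blue, green, red; 400x640 float32, m along the optical axis (not along the pixel's ray), 0 where there is no reading.
- bot.camera_model(name): a dict with "intrinsics" (3x3 intrinsics, pixels), "R" (3x3) and "t" (3): a world point X has camera coordinates R X + t. Camera axes: x right, y down, z forward; pixel columns grow to the right and rows downward; lengths in m; the calibration is good to about 2 mm. A picture is of the moment at which its call begins. camera_model takes no time and is no camera call.
- bot.hand_in(): hands the job in; it is judged then, once.
Trained networks look in the newest picture that a camera, given by its name, has taken for a name from the list of things; names that differ only in an ending like _2 or _b are one class to them, and where a whole thing is asked for, a point or a joint stands for the part that bears it (a point fixed in the world has none). Each returns a list of dicts, best first, with "score" (0 to 1); they miss things now and then, are a little off and sometimes report something else, mostly with a low value. They report only what shows in the picture. A call takes as long as a camera call.
- bot.boxes_of(name, camera): "at" ([column, row] in pixels, amid what is visible of it).
- bot.trace(name, camera): "mask" (400x640 bool, what is visible of it) and "at" ([column, row] in pixels, amid what is visible of it).
- bot.pinpoint(name, camera): "at" ([column, row] in pixels: a listed point, or the origin of a listed thing).
The state is a dict: "t": time; "q": joint angles; "joint_vel": joint speeds; "joint_torque": joint torques, N m; "eef_pos": TCP position; "tool_rot": TCP orientation; "contact_force": force on the tool from outside, world axes, zero at the start; "torque": the same for the moment, N m; "gripper_width": opening from 0.0 (shut) to 1.0 (fully open); "grasp_force": force on a finger pad.
Only numpy, scipy, OpenCV 4.12 (cv2) and the standard library are available. Lean on these libraries where they do the work, as an engineer would, in place of code of your own. Each camera call takes 0.05 s, during which the arm holds its last target. There are 200 camera calls.

## Working session

There is one attempt and no reset: what is moved stays moved. The work goes in short steps, Python scripts to look and compute and a shell command to move; the robot and the scene stay as the last step left them, time stands still between calls to the robot, and variables do not carry over. Pictures are saved under pics/ and viewed, at most 10 in all, crops included, and the job is handed in when it is done.

```bash
mkdir -p pics; cat > h.py <<'E'
from station import bot
import numpy as np, cv2
def world(cam,px,depth=None,z=None):
    m=bot.camera_model(cam);K=np.array(m["intrinsics"]);R=np.array(m["R"]);t=np.array(m["t"])
    r=np.linalg.inv(K)@np.array([px[0],px[1],1.0])
    if depth is None:
        c=-R.T@t; d=R.T@r; return c+d*(z-c[2])/d[2]
    return R.T@(r*depth-t)
def med(D,px,w=2):
    u,v=int(round(px[0])),int(round(px[1]));p=D[max(0,v-w):v+w+1,max(0,u-w):u+w+1];p=p[p>0]
    return float(np.median(p)) if p.size else None
E
python3 - <<'E'
from h import *
ims=[]
for c in("side","top"):
    I,D=bot.read_camera(c);cv2.imwrite(f"pics/{c}0.png",I)
    for n in("handle_mid","button_top","lip_mid","lid_hinge","spares_box"):
        r=bot.pinpoint(n,c)[:1]
        for x in r:
            d=med(D,x["at"]);print(c,n,np.round(x["at"],1),round(x["score"],2),np.round(world(c,x["at"],d),3) if d else None)
o=bot.get_obs();print({k:np.round(v,3) for k,v in o.items()})
E
```

```text
side handle_mid [304.7 208.5] 0.51 [0.623 0.019 0.108]
side button_top [301.5 242.3] 0.6 [0.737 0.017 0.068]
side lip_mid [308.1 196.9] 0.65 [0.531 0.022 0.091]
side lid_hinge [293.5 232.3] 0.57 [ 0.723 -0.006  0.092]
side spares_box [302.6 240.9] 0.95 [0.737 0.02  0.073]
top handle_mid [341.9 164.4] 0.68 [0.622 0.012 0.109]
top button_top [310.1 158.3] 0.46 [0.636 0.09  0.116]
top lip_mid [334.  207.9] 0.97 [0.53  0.029 0.003]
top lid_hinge [346.4 125. ] 0.87 [ 0.728 -0.002  0.093]
top spares_box [343.1 167.8] 0.62 [0.614 0.009 0.107]
{'t': np.float64(0.6), 'q': array([ 1.084,  0.477,  0.022,  1.555, -0.011,  1.109, -0.083]), 'joint_vel': array([ 0.001, -0.001,  0.001, -0.   , -0.001, -0.   ,  0.002]), 'joint_torque': array([-2.0000e-03, -5.9601e+01,  1.6050e+00, -2.8142e+01,  1.2000e-02,
        2.0000e-03, -0.0000e+00]), 'eef_pos': array([ 0.25 , -0.627,  0.405]), 'tool_rot': array([0.   , 0.982, 0.188, 0.   ]), 'contact_force': array([ 0.568,  0.061, -0.089]), 'torque': array([-0.005, -0.043, -0.046]), 'grasp_force': np.float64(0.0), 'gripper_width': np.float64(1.005)}
```

View pics/top0.png

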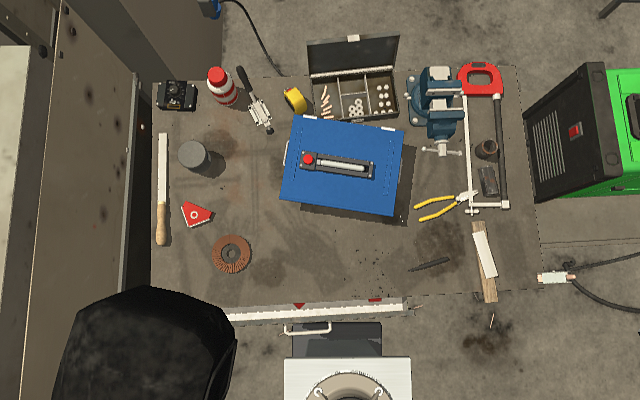

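View pics/side0.png

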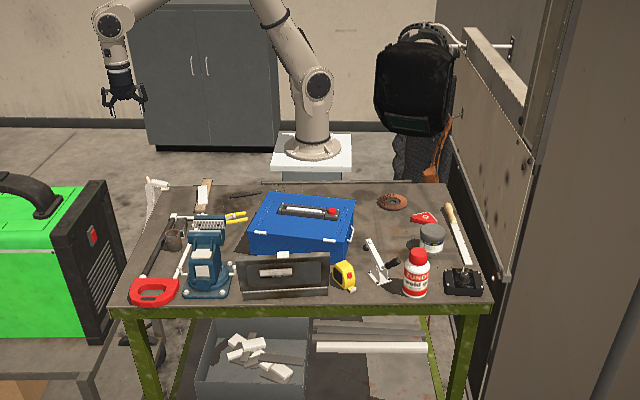

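The top view shows the box yawed slightly, with lid corners near (296,114), (404,130), (393,215) and (280,200). The button is at (308,159) and the bar runs from (315,162) to (370,168). The vise is at (435,100) and the pliers at (440,205). The side view agrees.

```bash
python3 - <<'E'
from h import *
I,D=bot.read_camera("top")
B,G,R=[I[...,i].astype(int) for i in range(3)]
b=(B>110)&(B>R+60)&(B>G+30); b[:100]=0;b[230:]=0;b[:,:270]=0;b[:,410:]=0
ys,xs=np.nonzero(b)
P=np.array([world("top",(x,y),D[y,x]) for x,y in zip(xs,ys) if D[y,x]>0])
print(len(P),np.percentile(P[:,2],[5,50,95]))
Q=P[abs(P[:,2]-.092)<.012]
r=cv2.minAreaRect((Q[:,:2]*1000).astype(np.float32));print(r,cv2.boxPoints(r).round(0).tolist())
red=(R>150)&(B<80)&(G<80);red[:145]=0;red[175:]=0;red[:,:295]=0;red[:,325:]=0
ys,xs=np.nonzero(red);print("red px",xs.mean(),ys.mean(),len(xs),world("top",(xs.mean(),ys.mean()),z=.114))
for n in("button_top","release_button","latch_turn","handle_mid"):
    for x in bot.trace(n,"top")[:1]:
        ys,xs=np.nonzero(x["mask"]);p=world("top",(xs.mean(),ys.mean()),z=.10)
        print(n,x["score"],len(xs),xs.min(),xs.max(),ys.min(),ys.max(),p)
for n in("handle_mid","latch_turn"):
    print(n,[ (np.round(x["at"],1),round(x["score"],2)) for x in bot.pinpoint(n,"top")[:2]])
# aluminium bar
g=(B>150)&(G>150)&(R>150);g[:150]=0;g[180:]=0;g[:,:310]=0;g[:,378:]=0
ys,xs=np.nonzero(g);W=np.array([world("top",(x,y),z=.105)[:2]*1000 for x,y in zip(xs,ys)]).astype(np.float32);print(len(W),cv2.minAreaRect(W))
E
```

```text
Traceback (most recent call last):
  File "h.py", line 4, in world
    m=bot.camera_model(cam);K=np.array(m["intrinsics"]);R=np.array(m["R"]);t=np.array(m["t"])
ValueError: time passes only in moves, steps and waits
```

```bash
python3 -c "
import cv2
I=cv2.imread('pics/top0.png')[100:240,260:440];cv2.imwrite('pics/c1.png',cv2.resize(I,None,fx=4,fy=4,interpolation=2))"
```

```text
(no output)
```

View pics/c1.png

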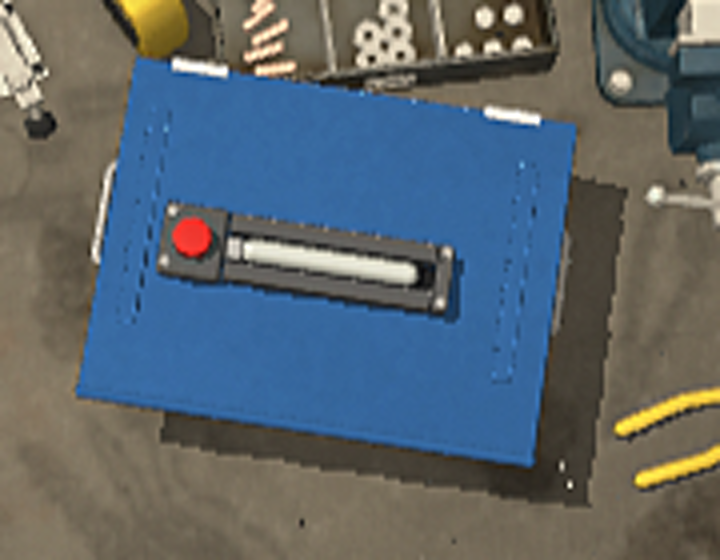

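The crop shows the lid corners, the button at crop (192,237), which is full (308,159), and the bar's centre at crop ~(325,262), which is full (341,165.5). I'll cache the camera model.

```bash
sed -i 's/^def world/import functools\n@functools.lru_cache(None)\ndef cm(c): return bot.camera_model(c)\ndef world/; s/m=bot.camera_model(cam)/m=cm(cam)/' h.py
python3 - <<'E'
from h import *
I,D=bot.read_camera("top")
B,G,R=[I[...,i].astype(int) for i in range(3)]
b=(B>110)&(B>R+60)&(B>G+30); b[:100]=0;b[230:]=0;b[:,:270]=0;b[:,410:]=0
ys,xs=np.nonzero(b)
P=np.array([world("top",(x,y),D[y,x]) for x,y in zip(xs,ys) if D[y,x]>0])
print(len(P),np.percentile(P[:,2],[5,50,95]))
Q=P[abs(P[:,2]-.092)<.012]
r=cv2.minAreaRect((Q[:,:2]*1000).astype(np.float32));print(r,cv2.boxPoints(r).round(0).tolist())
red=(R>150)&(B<80)&(G<80);red[:145]=0;red[175:]=0;red[:,:295]=0;red[:,325:]=0
ys,xs=np.nonzero(red);print("red px",xs.mean(),ys.mean(),len(xs),world("top",(xs.mean(),ys.mean()),z=.114))
for n in("button_top","latch_turn"):
    for x in bot.trace(n,"top")[:1]:
        ys,xs=np.nonzero(x["mask"]);p=world("top",(xs.mean(),ys.mean()),z=.10)
        print(n,x["score"],len(xs),xs.min(),xs.max(),ys.min(),ys.max(),p)
g=(B>140)&(G>140)&(R>140);g[:150]=0;g[180:]=0;g[:,:310]=0;g[:,378:]=0
ys,xs=np.nonzero(g);W=np.array([world("top",(x,y),z=.105)[:2]*1000 for x,y in zip(xs,ys)]).astype(np.float32);print(len(W),cv2.minAreaRect(W))
print(bot.get_obs()["t"])
E
```

```text
8249 [0.08921891 0.09274618 0.09627787]
((626.5234375, 10.24224853515625), (283.3066711425781, 222.01356506347656), 80.8772964477539) [[494.0, -112.0], [714.0, -147.0], [759.0, 133.0], [539.0, 168.0]]
red px 307.59154929577466 158.74647887323943 71 [0.6349222  0.09571505 0.114     ]
button_top 0.69 9740 278 403 115 216 [0.62054655 0.01120445 0.1       ]
latch_turn 0.53 298 320 363 159 170 [0.62261167 0.01687382 0.1       ]
221 ((613.9223022460938, 5.6216278076171875), (135.95460510253906, 35.709102630615234), 87.34871673583984)
0.8
```

```bash
python3 -m pendant '[[0,0.03,-0.0256,0,0],[0,0.03,-0.0256,0,0],[0,0.03,-0.0256,0,0],[0,0.03,-0.0256,0,0],[0,0.03,-0.0256,0,0],[0,0.03,-0.0256,0,0],[0,0.03,-0.0256,0,0],[0,0.03,-0.0256,0,0],[0,0.03,-0.0256,0,0],[0,0.03,-0.0256,0,0],[0,0,0,0,0],[0,0,0,0,0]]' 30
```

```text
t: 1.8
eef_pos: [0.435, -0.276, 0.405]
tool_rot: [-0.0, 0.982, 0.191, 0.0]
contact_force: [0.4, -0.7, 0.3]
gripper_width: -0.001
grasp_force: 0.0
```

```bash
cat > goal.py <<'E'
import sys
from h import *
from scipy.spatial.transform import Rotation as Ro
# usage: goal x y z [yaw of tool x, deg]
o=bot.get_obs();w,x,y,z=o["tool_rot"];R=Ro.from_quat([x,y,z,w]).as_matrix()
a=[float(v) for v in sys.argv[1:]]
yaw=np.degrees(np.arctan2(R[1,0],R[0,0]))
print("t",round(o["t"],2),"pos",np.round(o["eef_pos"],4),"yaw",yaw.round(2),"F",np.round(o["contact_force"],2),"M",np.round(o["torque"],3),"zaxis",R[:,2].round(3),"w",round(float(o["gripper_width"]),3),"q7",round(o["q"][6],2))
if len(a)>2: print("tool shift",(R.T@(np.array(a[:3])-o["eef_pos"])).round(4))
if len(a)>3: print("tool turn",-((a[3]-yaw+180)%360-180))
E
python3 goal.py 0.633 0.0965 0.405 80.9
```

```text
t 1.8 pos [ 0.435 -0.276  0.405] yaw 22.02 F [ 0.37 -0.72  0.26] M [-0.009  0.026 -0.026] zaxis [ 0.001  0.    -1.   ] w -0.001 q7 -0.78
tool shift [ 3.232e-01 -2.711e-01  3.000e-04]
tool turn -58.87661644692079
```

```bash
python3 -m pendant '[[0,0.0294,-0.0246,0,0],[0,0.0294,-0.0246,0,0],[0,0.0294,-0.0246,0,0],[0,0.0294,-0.0246,0,0],[0,0.0294,-0.0246,0,0],[0,0.0294,-0.0246,0,0],[0,0.0294,-0.0246,0,0],[0,0.0294,-0.0246,0,0],[0,0.0294,-0.0246,0,0],[0,0.0294,-0.0246,0,0],[0,0.0294,-0.0246,0,0],[0,0,0,0,0]]' && python3 -m pendant '[[0,0,0,0,-6.5],[0,0,0,0,-6.5],[0,0,0,0,-6.5],[0,0,0,0,-6.5],[0,0,0,0,-6.5],[0,0,0,0,-6.5],[0,0,0,0,-6.5],[0,0,0,0,-6.5],[0,0,0,0,-6.9],[0,0,0,0,0],[0,0,0,0,0]]' && python3 goal.py 0.633 0.0965 0.30 80.9
```

```text
t: 2.8
eef_pos: [0.6359, 0.0994, 0.4045]
tool_rot: [-0.002, 0.981, 0.192, 0.001]
contact_force: [-0.6, 1.8, 1.0]
gripper_width: -0.001
grasp_force: 0.0
t: 3.72
eef_pos: [0.6344, 0.0908, 0.4044]
tool_rot: [0.0, 0.765, 0.645, -0.0]
contact_force: [-0.1, -0.5, 0.3]
gripper_width: 0.002
grasp_force: 0.0
t 3.72 pos [0.6344 0.0908 0.4044] yaw 80.27 F [-0.08 -0.46  0.33] M [ 0.001  0.041 -0.017] zaxis [-0.    -0.001 -1.   ] w 0.002 q7 -0.62
tool shift [ 0.0055 -0.0024  0.1044]
tool turn -0.6281351501456811
```

```bash
python3 -m pendant '[[0,0.0055,-0.0024,0.03,0],[0,0,0,0.03,0],[0,0,0,0.03,0],[0,0,0,0.0144,0],[0,0,0,0,0],[0,0,0,0,0]]' && python3 goal.py 0.633 0.0965 0.288 80.9
```

```text
t: 4.22
eef_pos: [0.6329, 0.0981, 0.3003]
tool_rot: [-0.0, 0.763, 0.646, -0.0]
contact_force: [-0.6, -0.2, -0.1]
gripper_width: 0.007
grasp_force: 0.0
t 4.22 pos [0.6329 0.0981 0.3003] yaw 80.5 F [-0.55 -0.24 -0.12] M [ 0.014 -0.048 -0.051] zaxis [-0.001 -0.    -1.   ] w 0.007 q7 -0.69
tool shift [-0.0016  0.0004  0.0123]
tool turn -0.4017191610008126
```

```bash
python3 -m pendant '[[0,-0.0015,0,0.004,0],[0,0,0,0.004,0],[0,0,0,0.003,0],[0,0,0,0.002,0],[0,0,0,0.001,0],[0,0,0,0.001,0],[0,0,0,0,0]]' && python3 -m pendant '[[0,0,0,0.001,0],[0,0,0,0.001,0],[0,0,0,0,0]]'&& python3 goal.py
```

```text
t: 4.8
eef_pos: [0.6328, 0.0969, 0.2865]
tool_rot: [0.001, 0.763, 0.647, 0.001]
contact_force: [-0.7, -1.1, 5.5]
gripper_width: -0.002
grasp_force: 2.7
t: 5.05
eef_pos: [0.6328, 0.0969, 0.2844]
tool_rot: [0.001, 0.763, 0.647, 0.001]
contact_force: [-0.7, -0.3, 5.1]
gripper_width: 0.001
grasp_force: 2.4
t 5.05 pos [0.6328 0.0969 0.2844] yaw 80.58 F [-0.65 -0.25  5.12] M [-0.174  0.184 -0.023] zaxis [ 0.002 -0.    -1.   ] w 0.001 q7 -0.69
```

```bash
python3 -m pendant '[[0,0,0,0.0007,0],[0,0,0,0.0007,0],[0,0,0,0,0]]'&& python3 goal.py; python3 - <<'E'
from h import *
for n in("handle_mid",):
  for c in("top","side"):
    I,D=bot.read_camera(c);r=bot.pinpoint(n,c)[:1]
    for x in r:
        d=med(D,x["at"],1);print(c,np.round(x["at"],1),x["score"],world(c,x["at"],d).round(4))
cv2.imwrite("pics/c2.png",cv2.resize(I[170:290,220:380],None,fx=4,fy=4,interpolation=2))
E
```

```text
t: 5.3
eef_pos: [0.6328, 0.097, 0.2828]
tool_rot: [0.001, 0.763, 0.647, 0.001]
contact_force: [0.0, -1.2, 5.0]
gripper_width: 0.001
grasp_force: 2.8
t 5.3 pos [0.6328 0.097  0.2828] yaw 80.59 F [ 0.03 -1.18  5.03] M [-0.224  0.07  -0.024] zaxis [ 0.002  0.    -1.   ] w 0.001 q7 -0.7
side [302.5 204.5] 0.76 [0.625  0.0127 0.1231]
```

View pics/c2.png

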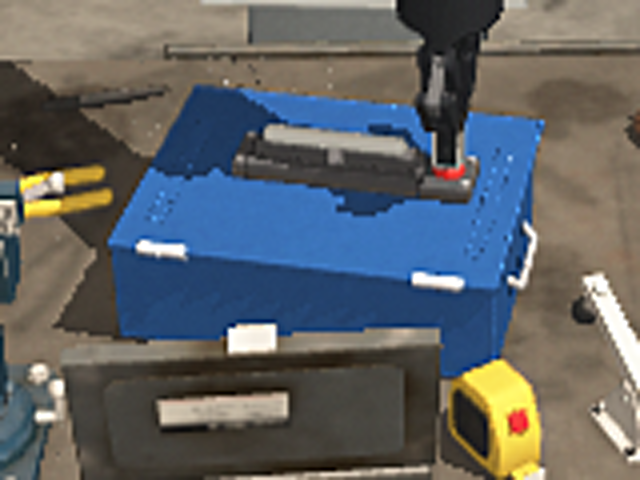

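The picture shows the bar standing out of its rails, at crop (335,140), with the fingertips on the red button at (448,170). The handle has popped, so I'll lift, open the gripper and measure the handle axis.

```bash
python3 -m pendant '[[0,0,0,-0.03,0],[0,0,0,-0.035,0],[0,0,0,-0.02,0],[0.0854,0.02,0,0,0],[0.0854,0.03,0,0,0],[0.0854,0.03,0,0,0],[0.0854,0.03,0,0,0],[0.0854,0.02,0,0,0],[0.0854,0.02,0,0,0],[0.0854,0,0,0,0],[0.0854,0,0,0,0]]'; python3 goal.py 0.620 0.0115 0.36 80.9;  python3 - <<'E'
from h import *
for c in("top","side"):
    I,D=bot.read_camera(c);r=bot.pinpoint("handle_mid",c)[:1]
    for x in r:
        d=med(D,x["at"],1);print(c,np.round(x["at"],1),x["score"],world(c,x["at"],d).round(4),world(c,x["at"],z=.122).round(4))
    if c=="top":
        for x in bot.trace("latch_turn",c)[:1]:
            ys,xs=np.nonzero(x["mask"]);W=np.array([world(c,(a,b),z=.127)[:2]*1000 for a,b in zip(xs,ys)]).astype(np.float32);print(x["score"],cv2.minAreaRect(W))
E
```

```text
t: 6.42
eef_pos: [0.6564, 0.2466, 0.3666]
tool_rot: [-0.0, 0.762, 0.648, -0.0]
contact_force: [0.7, -0.3, -0.2]
gripper_width: 1.002
grasp_force: 0.0
t 6.42 pos [0.6564 0.2466 0.3666] yaw 80.75 F [ 0.68 -0.33 -0.16] M [-0.054  0.001  0.037] zaxis [-0.001  0.001 -1.   ] w 1.002 q7 -0.85
tool shift [-0.2378  0.0019  0.0065]
tool turn -0.1496186461404534
top [341.6 161.5] 0.5 [0.624  0.0133 0.1286] [0.6257 0.0129 0.122 ]
0.45 ((616.5365600585938, 2.045116424560547), (86.44072723388672, 20.748254776000977), 81.48115539550781)
side [304.  203.4] 0.58 [0.6235 0.0171 0.1261] [0.6172 0.0165 0.122 ]
```

```bash
python3 -m pendant '[[0.0854,-0.04,0,0,0],[0.0854,-0.04,0,0,0],[0.0854,-0.04,0,0,0],[0.0854,-0.04,0,0,0],[0.0854,-0.04,0,0,0],[0.0854,-0.0378,0.002,0,0],[0.0854,0,0,0,0]]';  python3 -m pendant '[[0.0854,0,0,0.03,0],[0.0854,0,0,0.03,0],[0.0854,0,0,0.014,0],[0.0854,0,0,0.008,0],[0.0854,0,0,0,0]]'; python3 goal.py 0.6205 0.0115 0.283 80.9
```

```text
t: 7.25
eef_pos: [0.6194, -0.0013, 0.3665]
tool_rot: [0.002, 0.767, 0.642, -0.003]
contact_force: [0.4, -1.1, 0.3]
gripper_width: 0.998
grasp_force: 0.0
t: 7.67
eef_pos: [0.6195, 0.0098, 0.2834]
tool_rot: [-0.001, 0.763, 0.647, -0.001]
contact_force: [-0.3, 0.5, -0.8]
gripper_width: 0.996
grasp_force: 0.0
t 7.67 pos [0.6195 0.0098 0.2834] yaw 80.6 F [-0.27  0.53 -0.77] M [0.002 0.024 0.011] zaxis [-0.003 -0.    -1.   ] w 0.996 q7 -0.56
tool shift [0.0018 0.0007 0.0004]
tool turn -0.3005860458064262
```

```bash
python3 -m pendant '[[0.05,0.0018,0.0007,0,0],[0.03,0,0,0,0],[0.02,0,0,0,0],[0.02,0,0,0,0],[0.0,0,0,0,0],[0.0,0,0,0,0],[0.0,0,0,0,0],[0.0,0,0,0,0]]' 30; python3 goal.py
```

```text
t: 8.33
eef_pos: [0.621, 0.0117, 0.2853]
tool_rot: [0.0, 0.763, 0.647, 0.0]
contact_force: [-1.1, -0.1, 2.3]
gripper_width: 0.147
grasp_force: 30.1
t 8.33 pos [0.621  0.0117 0.2853] yaw 80.6 F [-1.07 -0.14  2.29] M [-0.007  0.263  0.091] zaxis [ 0. -0. -1.] w 0.147 q7 -0.56
```

```bash
python3 -m pendant '[[0,0,0,0,4],[0,0,0,0,4],[0,0,0,0,4],[0,0,0,0,0]]'; python3 goal.py;  python3 -m pendant '[[0,0,0,0,3],[0,0,0,0,3],[0,0,0,0,3],[0,0,0,0,0]]'; python3 goal.py
```

```text
t: 8.67
eef_pos: [0.621, 0.0118, 0.2852]
tool_rot: [0.0, 0.827, 0.563, -0.0]
contact_force: [-1.8, -0.1, 3.1]
gripper_width: 0.152
grasp_force: 30.1
t 8.67 pos [0.621  0.0118 0.2852] yaw 68.47 F [-1.77 -0.11  3.11] M [ 0.011  0.323 -0.055] zaxis [ 0. -0. -1.] w 0.152 q7 -0.74
t: 9.0
eef_pos: [0.6209, 0.0118, 0.285]
tool_rot: [0.0, 0.868, 0.497, -0.0]
contact_force: [-1.4, -0.7, 3.1]
gripper_width: 0.147
grasp_force: 30.1
t 9.0 pos [0.6209 0.0118 0.285 ] yaw 59.63 F [-1.4  -0.74  3.14] M [0.007 0.367 0.041] zaxis [-0. -0. -1.] w 0.147 q7 -0.88
```

```bash
python3 -m pendant '[[0,0,0,0,3],[0,0,0,0,3],[0,0,0,0,0]]'; python3 goal.py; python3 - <<'E'
from h import *
I,D=bot.read_camera("side");cv2.imwrite("pics/c3.png",cv2.resize(I[170:270,230:370],None,fx=5,fy=5,interpolation=2))
E
```

```text
t: 9.25
eef_pos: [0.6209, 0.0118, 0.285]
tool_rot: [0.0, 0.892, 0.451, -0.0]
contact_force: [-1.5, -0.4, 2.6]
gripper_width: 0.153
grasp_force: 30.1
t 9.25 pos [0.6209 0.0118 0.285 ] yaw 53.67 F [-1.49 -0.38  2.62] M [ 0.026  0.345 -0.002] zaxis [-0. -0. -1.] w 0.153 q7 -0.97
```

View pics/c3.png

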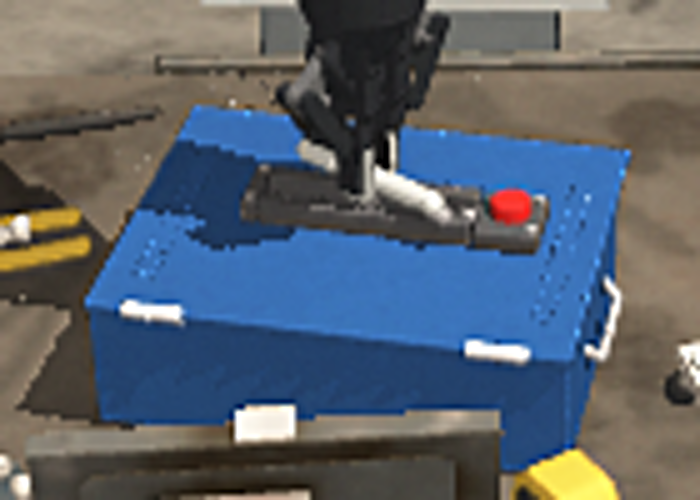

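The bar, at crop (300,150)–(450,215), turns with the gripper. It is already past 0.3 rad, so clockwise is the free direction. I'll continue.

```bash
python3 -m pendant '[[0,0,0,0,5],[0,0,0,0,5],[0,0,0,0,5],[0,0,0,0,5],[0,0,0,0,5],[0,0,0,0,5],[0,0,0,0,5],[0,0,0,0,5],[0,0,0,0,5],[0,0,0,0,5],[0,0,0,0,5],[0,0,0,0,0]]'; python3 goal.py;  python3 -m pendant '[[0,0,0,0,3],[0,0,0,0,2],[0,0,0,0,0]]'; python3 goal.py
```

```text
t: 10.3
eef_pos: [0.6208, 0.0121, 0.2848]
tool_rot: [-0.0, 1.0, -0.012, -0.0]
contact_force: [-2.4, 2.2, 3.1]
gripper_width: 0.147
grasp_force: 30.1
t 10.3 pos [0.6208 0.0121 0.2848] yaw -1.37 F [-2.38  2.25  3.06] M [ 0.245  0.425 -0.069] zaxis [-0.001  0.    -1.   ] w 0.147 q7 -1.8
t: 10.55
eef_pos: [0.6208, 0.0121, 0.2848]
tool_rot: [-0.0, 0.999, -0.054, -0.0]
contact_force: [-2.7, 1.4, 3.0]
gripper_width: 0.154
grasp_force: 30.2
t 10.55 pos [0.6208 0.0121 0.2848] yaw -6.17 F [-2.66  1.42  2.97] M [0.229 0.566 0.091] zaxis [-0.001  0.    -1.   ] w 0.154 q7 -1.87
```

```bash
python3 -m pendant '[[0,0,0,0,2],[0,0,0,0,1],[0.03,0,0,0,0],[0.03,0,0,0,0],[0.03,0,0,-0.001,0],[0.03,0,0,0,0],[0.03,0,0,0,0]]' 50; python3 goal.py .621 .012 .287 -9.1
```

```text
t: 11.13
eef_pos: [0.6212, 0.0114, 0.2859]
tool_rot: [0.0, 0.997, -0.082, 0.0]
contact_force: [-0.7, 0.4, 0.5]
gripper_width: 0.353
grasp_force: 0.0
t 11.13 pos [0.6212 0.0114 0.2859] yaw -9.38 F [-0.72  0.41  0.52] M [0.001 0.007 0.029] zaxis [ 0. -0. -1.] w 0.353 q7 -1.92
tool shift [-0.0003 -0.0006 -0.0011]
tool turn -0.2776493694363751
```

```bash
python3 -m pendant '[[0.03,0,-0.0006,-0.0025,0],[0,0,0,0,0],[0,0,0,0,0],[0,0,0,0,0],[0,0,0,0,0]]' 60; python3 goal.py; python3 -m pendant '[[0,0.0016,0,-0.005,0],[0,0.0017,0,-0.005,0],[0,0.0021,0,-0.0048,0],[0,0.0021,0,-0.0048,0],[0,0,0,0,0]]'; python3 goal.py
```

```text
t: 11.55
eef_pos: [0.6213, 0.0122, 0.2888]
tool_rot: [0.0, 0.997, -0.082, 0.0]
contact_force: [-0.9, -1.6, 3.4]
gripper_width: 0.135
grasp_force: 58.5
t 11.55 pos [0.6213 0.0122 0.2888] yaw -9.39 F [-0.88 -1.65  3.41] M [-0.14   0.114  0.145] zaxis [ 0.001 -0.    -1.   ] w 0.135 q7 -1.92
t: 11.97
eef_pos: [0.6289, 0.0108, 0.3078]
tool_rot: [0.0, 0.997, -0.082, -0.0]
contact_force: [5.3, -0.7, -13.1]
gripper_width: 0.13
grasp_force: 58.9
t 11.97 pos [0.6289 0.0108 0.3078] yaw -9.41 F [  5.34  -0.74 -13.14] M [-0.226 -0.871  0.178] zaxis [-0. -0. -1.] w 0.13 q7 -1.91
```

The forces match a rising lid, about 13 N down on the tool. I'll continue along the arc.

```bash
python3 -m pendant '[[0,0.0025,0,-0.0045,0],[0,0.0025,0,-0.0046,0],[0,0.0028,0,-0.0044,0],[0,0.0029,0,-0.0043,0],[0,0.0032,0,-0.0041,0],[0,0.0033,0,-0.0041,0],[0,0.0036,0,-0.0038,0],[0,0.0036,0,-0.0038,0],[0,0.0039,0,-0.0035,0],[0,0.0039,0,-0.0034,0],[0,0,0,0,0]]'; python3 goal.py; python3 - <<'E'
from h import *
I,D=bot.read_camera("side");cv2.imwrite("pics/c4.png",cv2.resize(I[110:270,200:380],None,fx=4,fy=3.7,interpolation=2))
E
```

```text
t: 12.88
eef_pos: [0.6615, 0.0058, 0.3512]
tool_rot: [-0.0, 0.997, -0.082, 0.002]
contact_force: [-0.5, 0.6, 0.1]
gripper_width: -0.002
grasp_force: 0.0
t 12.88 pos [0.6615 0.0058 0.3512] yaw -9.42 F [-0.51  0.59  0.1 ] M [-0.04  -0.04  -0.032] zaxis [ 0.004  0.    -1.   ] w -0.002 q7 -1.89
```

View pics/c4.png

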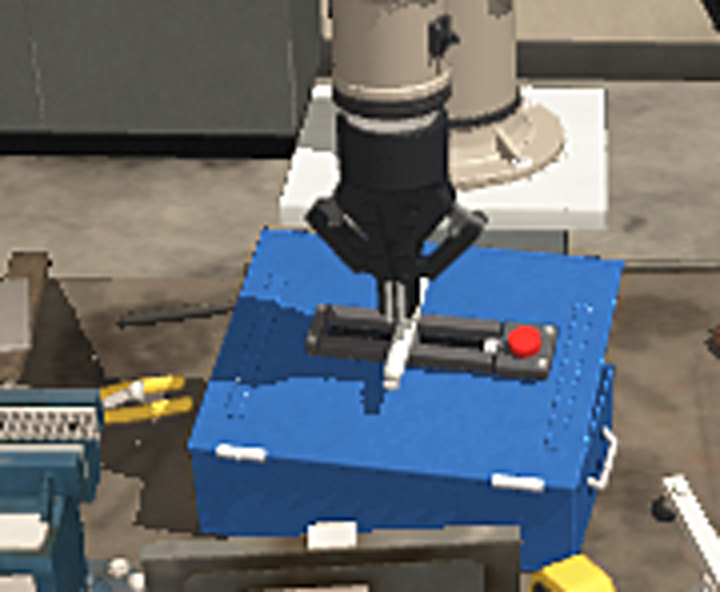

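The fingers slipped off the bar. The bar now lies along the box's x at crop (400,340), and the lid is raised a little. I'll measure the lid angle.

```bash
cat > lid.py <<'E'
from h import *
from station import bot
H=np.array([.7344,-.0061,.089]);X=np.array([.9874,-.158,0])
def lid():
    out=[]
    for c in("top","side"):
        I,D=bot.read_camera(c);hsv=cv2.cvtColor(I,cv2.COLOR_BGR2HSV)
        b=cv2.inRange(hsv,(100,140,40),(115,255,255))>0
        ys,xs=np.nonzero(b&(D>0))
        P=np.array([world(c,(x,y),D[y,x]) for x,y in zip(xs,ys)])
        u=(P-H)@X; v=(P-H)@np.array([.158,.9874,0])
        k=(abs(v)<.145)&(u<.0)&(u>-.23)&(P[:,2]>.09);u,w=u[k],P[k,2]-.092
        a=np.degrees(np.arctan2(w,-u))[(u**2+w**2)>.08**2]
        out.append((c,len(a),np.percentile(a,[10,25,50,75,90]).round(1)))
    return out
if __name__=="__main__":
    for r in lid(): print(*r)
E
python3 lid.py
```

```text
top 2667 [21.4 21.8 22.1 22.6 23. ]
side 2109 [20.5 21.3 21.9 22.7 23.4]
```

```bash
python3 -m pendant '[[0.05,0,0,-0.02,0],[0.05,0,0,0,0],[0.05,-0.01,0,0,0],[0.05,-0.01,0,0,0],[0.05,0,0,0,0]]'; python3 goal.py .6413 .0088 .3255 -9.1
```

```text
t: 13.45
eef_pos: [0.6388, 0.0096, 0.3681]
tool_rot: [0.0, 0.997, -0.082, -0.001]
contact_force: [-0.1, 0.6, -0.4]
gripper_width: 0.588
grasp_force: 0.0
t 13.45 pos [0.6388 0.0096 0.3681] yaw -9.35 F [-0.13  0.56 -0.44] M [-0.006  0.016 -0.031] zaxis [-0.002  0.    -1.   ] w 0.588 q7 -1.9
tool shift [0.0027 0.0004 0.0426]
tool turn -0.2537363004311146
```

```bash
python3 -m pendant '[[0.04,0.0027,0,0.02,0],[0.03,0,0,0.015,0],[0.03,0,0,0.0076,0],[0.03,0,0,0,0],[0,0,0,0,0],[0,0,0,0,0],[0,0,0,0,0],[0,0,0,0,0]]' 115; python3 goal.py .6413 .0088 .3255 -9.1
```

```text
t: 14.12
eef_pos: [0.6433, 0.0086, 0.3266]
tool_rot: [-0.0, 0.997, -0.082, 0.0]
contact_force: [-0.6, -0.6, 1.2]
gripper_width: 0.115
grasp_force: 112.7
t 14.12 pos [0.6433 0.0086 0.3266] yaw -9.4 F [-0.6  -0.58  1.16] M [-0.039  0.241 -0.048] zaxis [ 0.001 -0.    -1.   ] w 0.115 q7 -1.9
tool shift [-0.002   0.0001  0.0011]
tool turn -0.30206756413505786
```

```bash
python3 -m pendant '[[0,0.0032,0,-0.0041,0],[0,0.0034,0,-0.004,0],[0,0.0036,0,-0.0038,0],[0,0.0037,0,-0.0037,0],[0,0,0,0,0]]'; python3 goal.py; python3 lid.py
```

```text
t: 14.53
eef_pos: [0.656, 0.0066, 0.3395]
tool_rot: [0.0, 0.997, -0.082, -0.003]
contact_force: [-4.4, 2.7, -17.8]
gripper_width: 0.113
grasp_force: 112.6
t 14.53 pos [0.656  0.0066 0.3395] yaw -9.37 F [ -4.35   2.71 -17.8 ] M [0.459 1.453 0.014] zaxis [-0.006  0.    -1.   ] w 0.113 q7 -1.89
top 2315 [29.3 29.6 29.9 30.3 30.6]
side 2188 [28.2 29.  29.7 30.5 31.4]
```

```bash
python3 -m pendant '[[0,0.0032,0,-0.0036,0],[0,0.0037,0,-0.0033,0],[0,0.0041,0,-0.0031,0],[0,0.0043,0,-0.0029,0],[0,0.0045,0,-0.0027,0],[0,0,0,0,0]]'; python3 goal.py; python3 lid.py
```

```text
t: 15.13
eef_pos: [0.68, 0.0022, 0.3622]
tool_rot: [-0.0, 0.997, -0.083, 0.006]
contact_force: [-0.1, -0.4, 0.5]
gripper_width: -0.0
grasp_force: 0.0
t 15.13 pos [0.68   0.0022 0.3622] yaw -9.47 F [-0.07 -0.41  0.52] M [-0.008  0.012  0.026] zaxis [ 0.012 -0.    -1.   ] w -0.0 q7 -1.88
top 2183 [36.6 36.9 37.2 37.5 37.7]
side 2377 [35.5 36.2 37.  37.8 38.8]
```

The grip slipped again, with the lid standing at 37°. From here I'll push the lip's front edge back and up with the closed fingers.

```bash
python3 -m pendant '[[0,0,0,-0.03,0],[0,0,0,-0.03,0],[0,0,0,-0.025,0],[0,-0.03,0,0,0],[0,-0.03,0,0,0],[0,-0.03,0,0,0],[0,-0.03,0,0,0],[0,-0.029,0,0,0],[0,0,0,0,0],[0,0,0,0,0]]'; python3 goal.py .5329 .0261 .363 -9.1
```

```text
t: 16.07
eef_pos: [0.5288, 0.0277, 0.4445]
tool_rot: [-0.0, 0.997, -0.081, 0.002]
contact_force: [1.1, 0.0, -0.9]
gripper_width: -0.003
grasp_force: 0.0
t 16.07 pos [0.5288 0.0277 0.4445] yaw -9.35 F [ 1.07  0.01 -0.9 ] M [0.006 0.014 0.003] zaxis [ 0.005  0.    -1.   ] w -0.003 q7 -1.94
tool shift [0.0039 0.001  0.0815]
tool turn -0.2474162997392284
```

```bash
python3 -m pendant '[[0,0,0,0.03,0],[0,0,0,0.03,0],[0,0,0,0.022,0],[0,0,0,0,0],[0,0.006,0,0,0],[0,0.006,0,0,0],[0,0.006,0,0,0],[0,0.004,0,0,0],[0,0,0,0,0]]'; python3 goal.py
```

```text
t: 16.82
eef_pos: [0.5513, 0.0242, 0.3612]
tool_rot: [-0.0, 0.997, -0.082, -0.001]
contact_force: [-6.4, 1.6, 4.7]
gripper_width: 0.0
grasp_force: 3.3
t 16.82 pos [0.5513 0.0242 0.3612] yaw -9.4 F [-6.36  1.59  4.66] M [ 0.187  1.254 -0.046] zaxis [-0.002  0.    -1.   ] w 0.0 q7 -1.94
```

```bash
python3 -m pendant '[[0,0.006,0,-0.007,0],[0,0.006,0,-0.007,0],[0,0.0065,0,-0.0068,0],[0,0.0068,0,-0.0067,0],[0,0.0071,0,-0.0063,0],[0,0.0074,0,-0.006,0],[0,0,0,0,0]]'; python3 goal.py; python3 lid.py
```

```text
t: 17.4
eef_pos: [0.5906, 0.0178, 0.4023]
tool_rot: [-0.0, 0.997, -0.082, -0.001]
contact_force: [-9.5, 0.9, 6.6]
gripper_width: 0.001
grasp_force: 4.5
t 17.4 pos [0.5906 0.0178 0.4023] yaw -9.39 F [-9.55  0.9   6.6 ] M [ 0.342  1.64  -0.063] zaxis [-0.002  0.001 -1.   ] w 0.001 q7 -1.92
top 904 [52.1 52.4 52.6 52.8 53.1]
side 3471 [51.1 51.8 52.5 53.3 54.2]
```

```bash
python3 -m pendant '[[0,0.0076,0,-0.0056,0],[0,0.0078,0,-0.0054,0],[0,0.0081,0,-0.005,0],[0,0.0082,0,-0.0046,0],[0,0.0085,0,-0.0042,0],[0,0.0086,0,-0.004,0],[0,0.0088,0,-0.0035,0],[0,0.009,0,-0.003,0],[0,0,0,0,0]]'; python3 goal.py; python3 lid.py
```

```text
t: 18.25
eef_pos: [0.6575, 0.0067, 0.4374]
tool_rot: [-0.001, 0.997, -0.082, 0.001]
contact_force: [-0.9, 0.6, 0.3]
gripper_width: -0.0
grasp_force: 0.2
t 18.25 pos [0.6575 0.0067 0.4374] yaw -9.4 F [-0.91  0.57  0.27] M [ 0.042  0.047 -0.007] zaxis [ 0.003  0.001 -1.   ] w -0.0 q7 -1.88
top 205 [71.1 71.6 72.2 72.9 73.4]
side 3668 [72.5 73.1 73.8 74.5 75.3]
```

```bash
python3 -m pendant '[[0,-0.015,0,0,0],[0,-0.025,0,0,0],[0,-0.03,0,0,0],[0,-0.03,0,-0.02,0],[0,-0.02,0,-0.02,0],[0,0,0,0,0],[0,0,0,0,0],[0,0,0,0,0]]'; python3 lid.py; python3 - <<'E'
from h import *
I,D=bot.read_camera("top");cv2.imwrite("pics/end.png",I)
E
```

```text
t: 19.02
eef_pos: [0.538, 0.0257, 0.4752]
tool_rot: [0.0, 0.997, -0.082, 0.001]
contact_force: [0.3, -0.5, -1.3]
gripper_width: 0.004
grasp_force: 0.0
top 266 [71.2 71.7 72.3 73.  73.4]
side 3686 [72.5 73.2 73.8 74.5 75.3]
```

View pics/end.png

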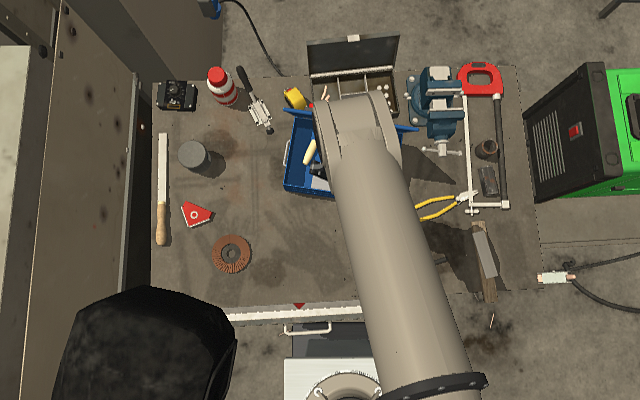

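The lid stands at about 73°, seen edge-on along (285,110)–(418,128). The pliers, magnet, tin and disc are where they were (the arm hides the punch), and the arm is clear of the box.

```bash
python3 -c "
from station import bot
print(bot.hand_in())"
```

```text
the job is handed in; nothing more can be done
None
```

The box is open and handed in: button pressed gently, T-handle turned about 90° clockwise to unlatch, and the lid left standing at about 73°. The arm is clear, and the tools visible in the last picture are unmoved (the arm hid the punch).

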